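# Send a used pot through the return flap

## Task

Return the small lidded steel pot: with one fingertip push the self-closing flap open and keep it open while the other fingertip pushes the pot from behind along its lane, through the opening and over the edge, so that it drops into the tub behind. Do not pinch, lift or carry the pot and do not let the pot shove against the flap; afterwards let the flap swing shut, leave the mug, shaker and saucer where they are, and finish clear of everything.

Things in the scene. Friction and masses are not known exactly. Their poses are not given: they have to be found in the camera images.
- station: Grey plastic dish-return station fixed to the counter, 360 mm long (x), 230 mm wide (y). Origin on the counter below the closed flap's line, mid-width; x is the way the pot must travel (roughly away from the robot), y left, z up. Flat solid deck 70 mm high from x -170 to +12 mm; there it ends in a sheer edge, and the open tub begins.
- lane_mid (a point): Point on the deck's top, in the middle of the pot's lane, below the flap (station x 0, y -40, z 70 mm). The lane runs straight along station x, 66 mm wide, between two aluminium rails 8 mm wide and 10 mm high (station y -81 to -73 and -7 to +1 mm, x -165 to +12 mm).
- tub_mid (a point): Middle of the open-topped tub's rubber floor (station x 98, y 0, z 6 mm). Tub inside: 172 mm along x (12 to 184), 218 mm along y, walls 80 mm high above the counter.
- flap (a joint): Self-closing upright aluminium flap, 6 mm thick, 14 to 58 mm above the deck, closing the whole opening from its pin on the left (point flap_pin) to its free edge on the right (point flap_edge). Value in rad: 0 closed, grows as it swings towards station +x over the tub, stop at 1.4; it cannot swing the other way. A spring shuts it when let go: pushing it 50 mm from the pin takes 6 to 8 N.
- flap_pin (a point): The flap's upright pin, half-way up the flap: station x 0, y +88 mm, 36 mm above the deck. Grey upstands 12 mm thick (x) and 60 mm high above the deck fill the rest of the width, beyond station y +93 and y -87 mm. Nothing spans the opening above: fingers pointing down can pass through along x.
- flap_edge (a point): Middle of the flap's free edge, 170 mm from the pin, 36 mm above the deck; closed it is at station y -82 mm.
- pot_center (a point): Small round lidded stainless steel pot, 57 mm diameter, 45 mm high with straight sides up to 36 mm, plus a black lid knob 12 mm wide and 7 mm high. 0.1 to 0.2 kg, polished and slippery (friction about 0.25). This point is on its axis, 22.5 mm above its underside, z along its axis. It starts upright on the deck in the lane, 80 to 125 mm before the flap.
- mug: White ceramic mug, 76 mm diameter, 85 mm high, on the counter left of the station; origin at the middle of its underside. Leave alone.
- shaker: Glass shaker with a steel top, 44 mm diameter, 68 mm high, on the counter right of the station; origin at the middle of its underside. Leave alone.
- saucer: White saucer, 140 mm diameter, 18 mm high, on the counter right of the station; origin at the middle of its underside. Leave alone.
Mind the look-alikes: they are no part of the job. Leave any blue, pink or red look-alike of the part that bears pot_center alone.

How it is judged:
By the outcome, as a careful person would: the job done as asked, in the order asked, and still so for the second after the job is handed in, with the robot touching nothing.
It also fails if it takes over 37 s, if anything falls off the work surface, if the arm or the gripper's body presses on something with over 40 N, if the wrist force passes 120 N, or if a joint passes its speed limit or range.

## Robot

A 6-joint arm with a two-finger parallel gripper is mounted at the origin on the work surface. World frame = base frame: x ahead of the robot, y to its left, z up, the work surface at z = 0. Lengths are in m, angles in rad, forces in N, time in s.
With the tool pointing down it reaches from about 0.225 to 0.875 m from the base axis. Payload 3.4 kg.
Tool frame: the origin (TCP) lies at the very end of the fingers, on their centre line; the grasp point (between the pads) lies behind it (manip.tcp_to_grasp is the z of the grasp point in the tool frame, in m); z points along the fingers, y is the direction in which the jaws open and shut (so a half turn about z gives the same grasp; the last joint's range is limited). The gripper opens to 85 mm and grips with 20 to 120 N. Pads are 22 mm wide; open, the fingers measure 114 mm over their backs; the gripper's body (76 mm by 85 mm) begins 54 mm behind the grasp point. The pads swing forward as they close: fully open they stand 13 mm farther back than shut.
Start: joints at [-1.459, 0.276, 1.505, -0, 1.361, -0.121], TCP at [0.133, -0.56, 0.204] pointing down, gripper open.
Joint ranges: [-2.89, 2.89], [-0.75, 2.08], [0.22, 2.7], [-1.18, 4.32], [0.11, 2.71], [-2.7, 2.7]. Speed limits (rad/s): [2.57, 2.57, 3.14, 3.14, 3.14, 3.14].

## Interface

Orientations are given as a unit quaternion [w, x, y, z].
In Python, from rig import manip, eyes gives the robot as it stands.
- The arm moves only by the tool servo_tool, never from a script. Its argument "increments" is a list of rows, each an object with "slide": the shift along the tool's x, y, z in m, a list of three; "spin": the turn about the tool's z in degrees. A call has 1 to 8 rows; each row shifts and turns the commanded pose from where the row before left it, along the tool's axes as they then stand; what a row does not reach is not made up. A row lasts 1/10 s, in which the tool goes at most 50 mm and 8.59 degrees, less where a joint would pass 70% of its speed; a pose out of reach is approached as far as the arm can. A call is refused whole if a number of a shift passes 0.05 or a number of a turn 8.59, either way. A call with a gripper value outside its range is refused whole. "hand" is the opening, from 0 (shut) to 1 (fully open), set as the call begins (left out, the last holds). The fingers move at their own pace and stop on an object; "newtons" is the grip in N (left out, the last holds). Time passes only in rows, so rows that do not move let the fingers close. It gives the time, the measured TCP pose, the force and the opening at its end, in the units of the state.
- manip.get_state(): the state, without advancing time (a new reading comes with each control period).
- eyes.get_image(name): name is "scene" or "side" or "wrist"; returns the picture (420x560x3 uint8, blue, green, red); there is no depth.
- eyes.calibration(name): a dict with "fx", "fy", "cx", "cy" (pixels), "rvec" (rotation vector, rad) and "tvec" (3), from world to camera coordinates, as OpenCV has them; the wrist camera has in their place "hand_eye" (4x4, takes a point from camera to tool coordinates, whose origin is the TCP and whose axes are the flange's). Camera axes: x right, y down, z forward; pixel columns grow to the right and rows downward; lengths in m; the calibration is good to about 2 mm. A picture is of the moment at which its call begins: read the wrist's pose just before it. calibration takes no time and is no camera call.
- manip.sign_off(): hands the job in, once; it reports no verdict.
The state is a dict: "clock": time; "qpos": joint angles; "qd": joint speeds; "effort": joint torques, N m; "position": TCP position; "ee_rot": TCP orientation; "contact_force": force on the tool from outside, world axes, zero at the start; "moment": the same for the moment, N m; "width": finger opening in m.
Only numpy, scipy, OpenCV 4.12 (cv2) and the standard library are available. Lean on these libraries where they do the work, as an engineer would, in place of code of your own. Each camera call takes 0.05 s, during which the arm holds its last target.

## Working session

There is one attempt and no reset: what is moved stays moved. The work goes in short steps, Python scripts to look and compute and a tool call to move; the robot and the scene stay as the last step left them, time stands still between calls to the robot, and variables do not carry over. Pictures are saved under pics/ and viewed, and the job is handed in when it is done.

Besides the shell and the picture viewer there is one more tool, called after "Request:" as name(argument=value, ...), one argument or row to a line, values as JSON. servo_tool: Moves the arm, as the interface text tells. Its arguments: {"type":"object","properties":{"increments":{"type":"array","items":{"type":"object","properties":{"slide":{"type":"array","items":{"type":"number"}},"spin":{"type":"number"}}}},"hand":{"type":"number"},"newtons":{"type":"number"}},"required":["increments"]}

```bash
ls; mkdir -p pics; python3 - <<'E'
from rig import manip, eyes
import cv2,numpy as np
print(manip.get_state()); print(manip.tcp_to_grasp)
for n in ("scene","side","wrist"):
    print(n,eyes.calibration(n))
    cv2.imwrite(f"pics/{n}0.png",eyes.get_image(n))
E
```

```text
pics
{'clock': 0.0, 'qpos': array([-1.45899931e+00,  2.76609940e-01,  1.50610784e+00,  6.53436442e-06,
        1.36069769e+00, -1.20994388e-01]), 'qd': array([ 0.00077768, -0.00066834,  0.00170399,  0.00028667, -0.00024728,
       -0.00045717]), 'effort': array([ 1.69809926e-03, -4.16777515e+01, -2.45801711e+01,  3.27902644e-04,
        1.12090990e-02, -1.20805271e-05]), 'position': array([ 0.13258638, -0.55892594,  0.20274131]), 'ee_rot': array([-9.11385481e-04,  9.93233332e-01,  1.16132332e-01,  7.38595479e-06]), 'contact_force': array([ 0.24611033,  0.13965821, -0.55280199]), 'moment': array([ 0.02483343,  0.00217956, -0.01137255]), 'width': 0.08523530567987687}
-0.0187
scene {'fx': 474.910991765738, 'fy': 474.910991765738, 'cx': 281.5223983022513, 'cy': 215.27560481127216, 'rvec': array([ 0.69040961,  2.69339052, -1.0568544 ]), 'tvec': array([ 0.50580271, -0.14052248,  1.14909275])}
side {'fx': 452.1945624222221, 'fy': 452.1945624222221, 'cx': 284.7848314683501, 'cy': 207.6065870174888, 'rvec': array([ 0.20579903, -2.85141787,  1.16394385]), 'tvec': array([0.54398196, 0.10317109, 0.84127557])}
wrist {'fx': 323.5948118846297, 'fy': 323.5948118846297, 'cx': 279.35529352966336, 'cy': 213.7236175811007, 'hand_eye': array([[ 6.56109251e-04, -9.63845117e-01, -2.66462307e-01,
         6.69274593e-02],
       [ 9.99999393e-01,  8.68268403e-04, -6.78397668e-04,
         2.15048518e-04],
       [ 8.85231081e-04, -2.66461700e-01,  9.63845101e-01,
        -1.71151627e-01],
       [ 0.00000000e+00,  0.00000000e+00,  0.00000000e+00,
         1.00000000e+00]])}
```

View pics/scene0.png

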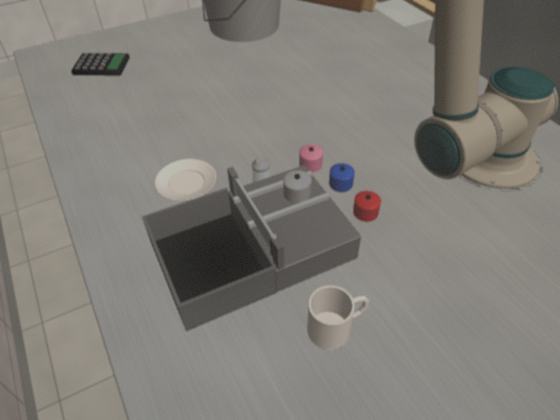

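View pics/side0.png

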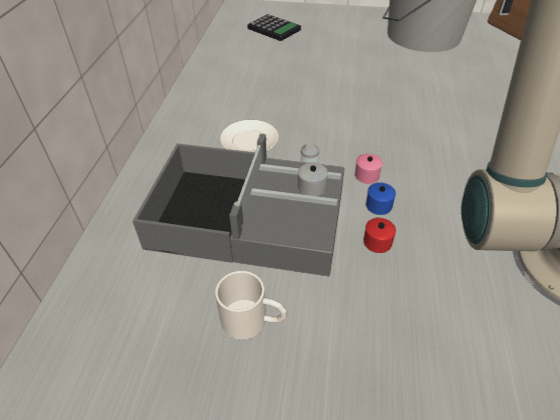

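View pics/wrist0.png

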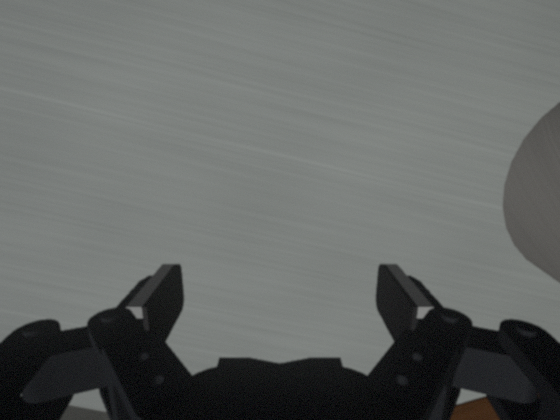

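The steel pot is at scene (297,185) and side (313,180). The look-alikes stand on the counter: pink at scene (311,157), blue at (342,177), red at (367,206). The steel-coloured pot in the lane fits the description, so I'll check it in close crops and pick out the station corners.

```bash
cat > h.py <<'E'
import numpy as np,cv2
from rig import manip, eyes
C={n:eyes.calibration(n) for n in("scene","side")}
def KRt(n):
    c=C[n];K=np.array([[c['fx'],0,c['cx']],[0,c['fy'],c['cy']],[0,0,1]]);R=cv2.Rodrigues(c['rvec'])[0];return K,R,np.array(c['tvec'])
def ray(n,u,v):
    K,R,t=KRt(n);o=-R.T@t;d=R.T@np.linalg.inv(K)@[u,v,1];return o,d/np.linalg.norm(d)
def onz(n,u,v,z):
    o,d=ray(n,u,v);return o+d*(z-o[2])/d[2]
def proj(n,p):
    K,R,t=KRt(n);q=K@(R@np.asarray(p)+t);return q[:2]/q[2]
def tri(a,b):
    P=[];
    for n in("scene","side"):
        K,R,t=KRt(n);P.append(K@np.c_[R,t])
    X=cv2.triangulatePoints(P[0],P[1],np.array(a,float).reshape(2,1),np.array(b,float).reshape(2,1));return (X[:3]/X[3]).ravel()
E
python3 - <<'E'
import cv2
a=cv2.imread('pics/scene0.png')[140:330,135:375]
b=cv2.imread('pics/side0.png')[120:280,130:360]
cv2.imwrite('pics/sc.png',cv2.resize(a,None,fx=3.15,fy=3.15,interpolation=cv2.INTER_CUBIC)[:600,:800])
cv2.imwrite('pics/sd.png',cv2.resize(b,None,fx=3.4,fy=3.4,interpolation=cv2.INTER_CUBIC))
E
```

```text
(no output)
```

View pics/sc.png

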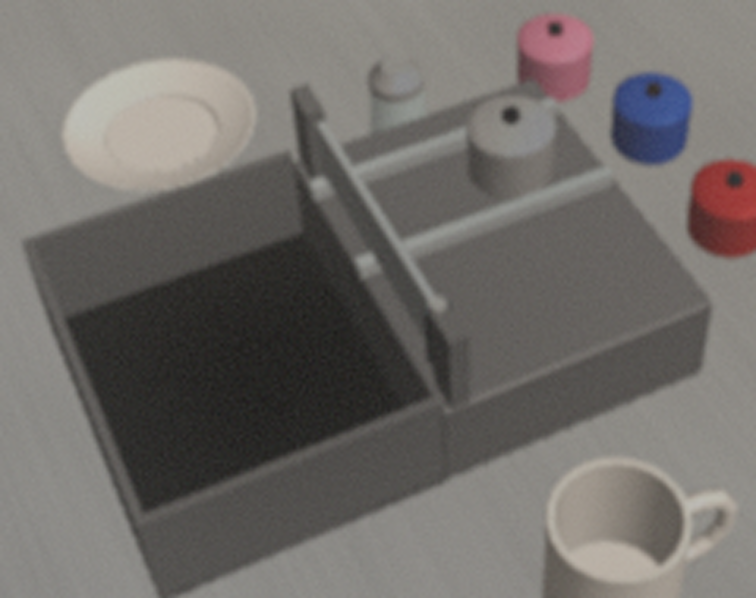

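View pics/sd.png

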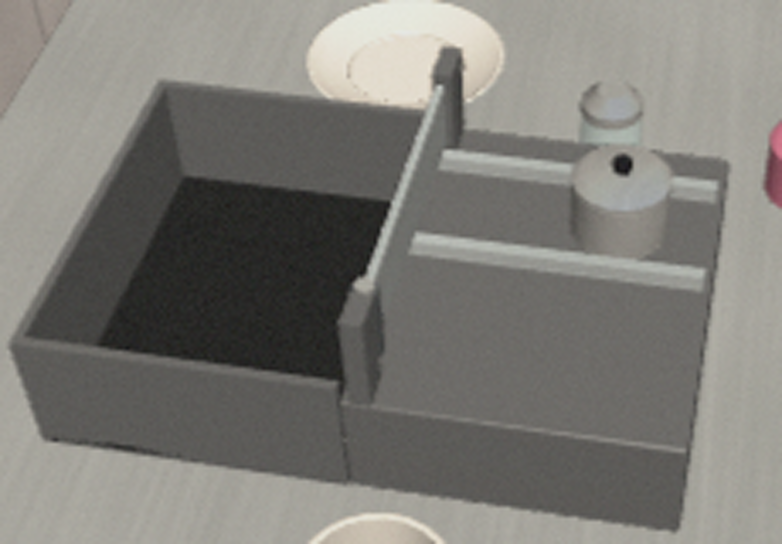

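```bash
cat > fit.py <<'E'
from h import *
from scipy.optimize import least_squares
S=lambda u,v:(135+u/3.15,140+v/3.15)
D=lambda u,v:(130+u/3.4,120+v/3.4)
pts=[((-170,115,70),S(709,302),D(686,450)),((-170,-115,70),S(545,83),D(727,160)),((190,115,80),S(141,517),D(14,346)),
((190,-115,80),S(25,243),D(163,82)),((-170,115,0),S(700,371),D(678,528)),((190,115,0),S(166,597),D(45,438)),((0,88,128),S(438,302),D(363,284))]
def T(p,m):
    c,s=np.cos(p[2]),np.sin(p[2]);m=np.array(m)/1000.;return np.array([p[0]+c*m[0]-s*m[1],p[1]+s*m[0]+c*m[1],m[2]])
def f(p):
    r=[]
    for m,a,b in pts:
        r+=list(proj('scene',T(p,m))-a)+list(proj('side',T(p,m))-b)
    return np.array(r)
for m,a,b in pts: print(m,tri(a,b).round(4))
s=least_squares(f,[.5,0,0],loss='soft_l1');p=s.x
print(p,np.degrees(p[2]));print(f(p).reshape(-1,4).round(1))
def inv(p,w):
    c,s_=np.cos(p[2]),np.sin(p[2]);d=np.array(w)[:2]-p[:2];return np.array([c*d[0]+s_*d[1],-s_*d[0]+c*d[1]])*1000
k=tri(S(511,108),D(624,155));print('knob',k,inv(p,k))
# base bottom contact front / body extents
print('knob on z',inv(p,onz('scene',*S(511,115),.112)),inv(p,onz('side',*D(624,163),.112)))
for n,a in(('mug',(( 330,318),(241,303))),('shaker',((261,170),(310,155)))):
    w=tri(*a);print(n,w,inv(p,w))
E
python3 fit.py
```

```text
(-170, 115, 70) [0.4548 0.0927 0.0639]
(-170, -115, 70) [ 0.4472 -0.1152  0.0786]
(190, 115, 80) [0.8101 0.0816 0.078 ]
(190, -115, 80) [ 0.8034 -0.1473  0.0742]
(-170, 115, 0) [ 0.4544  0.0943 -0.0015]
(190, 115, 0) [0.8104 0.0845 0.002 ]
(0, 88, 128) [0.6227 0.0638 0.1304]
[ 0.61812573 -0.02438582 -0.04068191] -2.3309016500263176
[[ 2.5 -1.   1.   0.3]
 [-2.8 -3.3  1.4 -0.8]
 [-1.2  1.7 -1.5 -1.6]
 [-0.6 -2.5 -0.6 -1.5]
 [ 1.5 -0.2  0.5  1.7]
 [-1.4  0.5 -0.6 -0.2]
 [ 0.5  0.4  0.7  1. ]]
knob [ 0.50460991 -0.06230983  0.12162108] [-111.87950338  -42.50939143]
knob on z [-113.14321032  -44.4646013 ] [-111.83237272  -48.887821  ]
mug [0.59207704 0.204102   0.04437962] [-35.31989145 227.23935545]
shaker [ 0.52222452 -0.1947577   0.03802125] [ -88.89271814 -174.13127829]
```

The crop shows the grey steel pot standing between the rails, so that is the target. The three coloured ones stand on the counter and stay alone. Plan: put the jaw axis about 43° off the lane, so one finger leads and pushes the flap while the other pushes the pot from behind, all in one straight slide along the lane. First I move above the deck and turn.

Request:
servo_tool(
  increments=[
    {"slide": [0.034,-0.0314,-0.006]},
    {"slide": [0.034,-0.0314,-0.006]},
    {"slide": [0.034,-0.0314,-0.006]},
    {"slide": [0.034,-0.0314,-0.006]},
    {"slide": [0.034,-0.0314,-0.006]},
    {"slide": [0.034,-0.0314,-0.006]},
    {"slide": [0.034,-0.0314,-0.006]},
    {"slide": [0.034,-0.0314,-0.006]},
  ],
  hand=1,
)

```text
$.increments[0]: bad value
```

Request:
servo_tool(
  increments=[
    {"slide": [0.034,-0.0314,-0.006]},
    {"slide": [0.034,-0.0314,-0.006]},
    {"slide": [0.034,-0.0314,-0.006]},
    {"slide": [0.034,-0.0314,-0.006]},
    {"slide": [0.034,-0.0314,-0.006]},
    {"slide": [0.034,-0.0314,-0.006]},
    {"slide": [0,0,0],"spin": -8.5},
    {"slide": [0,0,0],"spin": -8.5},
  ],
)

```text
$.increments[0]: bad value
```

Request:
servo_tool(
  increments=[
    {"spin": -8.5},
    {"spin": -8.5},
    {"spin": -8.5},
    {"spin": -8.5},
    {"spin": -8.5},
    {"spin": -8.5},
    {"spin": -8.5},
    {"spin": -8.5},
  ],
)

```text
$.increments[0]: bad value
```

Request:
servo_tool(
  increments=[
    {"spin": -8.5},
    {"spin": -8.5},
    {"spin": -8.5},
    {"spin": -6.8},
    {"spin": 0},
  ],
)

```text
$.increments[0]: bad value
```

Request:
servo_tool(
  increments=[
    {"slide": [0.034,-0.0314,-0.006],"spin": 0},
    {"slide": [0.034,-0.0314,-0.006],"spin": 0},
    {"slide": [0.034,-0.0314,-0.006],"spin": 0},
    {"slide": [0.034,-0.0314,-0.006],"spin": 0},
    {"slide": [0.034,-0.0314,-0.006],"spin": 0},
    {"slide": [0.034,-0.0314,-0.006],"spin": 0},
    {"slide": [0.034,-0.0314,-0.006],"spin": 0},
    {"slide": [0.034,-0.0314,-0.006],"spin": 0},
  ],
  hand=1,
)

```text
clock: 0.95
position: [0.3399, -0.2506, 0.2518]
ee_rot: [0.0, 0.993, 0.116, 0.0]
contact_force: [0.4, -1.2, -0.8]
width: 0.0858
```

Request:
servo_tool(
  increments=[
    {"slide": [0.034,-0.0314,-0.006],"spin": 0},
    {"slide": [0.034,-0.0314,-0.006],"spin": 0},
    {"slide": [0.034,-0.0314,-0.006],"spin": 0},
    {"slide": [0.034,-0.0314,-0.006],"spin": 0},
    {"slide": [0.034,-0.0314,-0.006],"spin": 0},
    {"slide": [0.034,-0.0314,-0.006],"spin": 0},
    {"slide": [0,0,0],"spin": -8.5},
    {"slide": [0,0,0],"spin": -8.5},
  ],
)

```text
clock: 1.75
position: [0.4949, -0.0203, 0.2872]
ee_rot: [-0.0, 0.964, 0.266, -0.0]
contact_force: [0.1, 0.5, -0.6]
width: 0.0856
```

Request:
servo_tool(
  increments=[
    {"slide": [0,0,0],"spin": -8.5},
    {"slide": [0,0,0],"spin": -8.5},
    {"slide": [0,0,0],"spin": -8.5},
    {"slide": [0,0,0],"spin": -8.5},
    {"slide": [0,0,0],"spin": -8.5},
    {"slide": [0,0,0],"spin": -8.5},
    {"slide": [0,0,0],"spin": -8.5},
    {"slide": [0,0,0],"spin": -8.5},
  ],
)

```text
clock: 2.55
position: [0.4941, -0.0219, 0.2872]
ee_rot: [-0.0, 0.652, 0.759, -0.0]
contact_force: [-0.1, 0.5, -0.4]
width: 0.0855
```

Request:
servo_tool(
  increments=[
    {"slide": [0,0,0],"spin": -8.5},
    {"slide": [0,0,0],"spin": -8.5},
    {"slide": [0,0,0],"spin": -8.5},
    {"slide": [0,0,0],"spin": -6.8},
    {"slide": [0,0,0],"spin": 0},
  ],
)

```text
clock: 3.05
position: [0.4942, -0.0219, 0.2873]
ee_rot: [-0.0, 0.418, 0.909, -0.0]
contact_force: [-1.1, -0.4, 0.1]
width: 0.0854
```

```bash
python3 - <<'E'
from h import *
s=manip.get_state();print(s['clock'],s['position'],s['ee_rot'],s['qpos'])
np.savez('w1.npz',p=s['position'],q=s['ee_rot'])
w=eyes.get_image('wrist');cv2.imwrite('pics/w1.png',w)
cv2.imwrite('pics/sc1.png',eyes.get_image('scene'));cv2.imwrite('pics/sd1.png',eyes.get_image('side'))
E
```

```text
3.05 [ 0.49417021 -0.02192062  0.28729636] [-2.91648152e-04  4.17663041e-01  9.08601937e-01 -1.39156021e-04] [-1.84990792e-01  1.15778299e-01  1.50841331e+00 -1.28138947e-04
  1.51803455e+00 -8.94036759e-01]
```

View pics/w1.png

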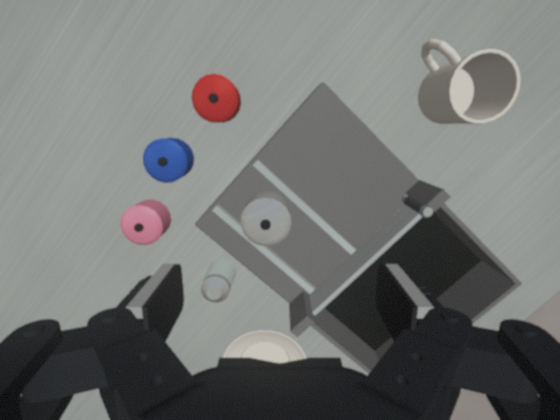

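View pics/sd1.png

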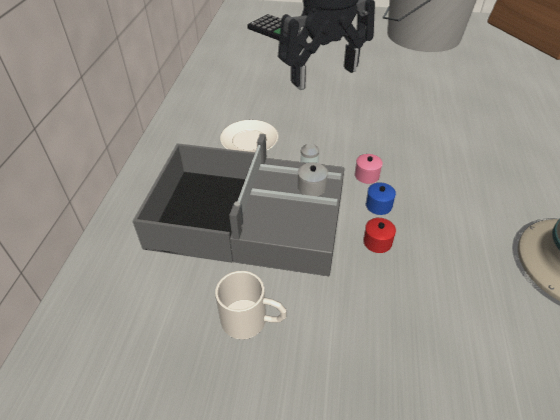

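View pics/sc1.png

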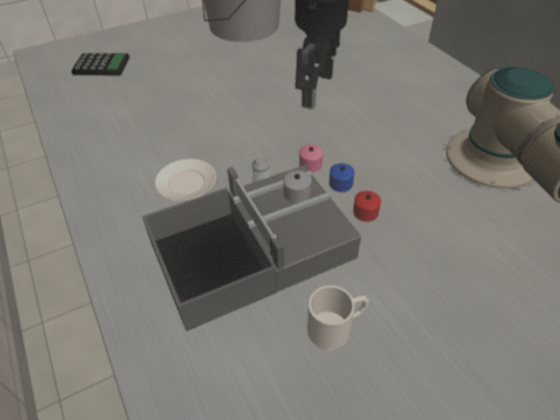

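```bash
cat >> h.py <<'E'
from scipy.spatial.transform import Rotation as Ro
def wr(f='w1.npz'):
    d=np.load(f);c=eyes.calibration('wrist');q=d['q'];R=Ro.from_quat([q[1],q[2],q[3],q[0]]).as_matrix();return c,R,d['p'],np.array(c['hand_eye'])
def wonz(u,v,z,f='w1.npz'):
    c,R,p,H=wr(f);d=R@H[:3,:3]@np.array([(u-c['cx'])/c['fx'],(v-c['cy'])/c['fy'],1]);o=R@H[:3,3]+p
    return o+d*(z-o[2])/d[2]
E
python3 - <<'E'
from h import *
print(proj('scene',[.4942,-.0219,.2873]),proj('side',[.4942,-.0219,.2873]))
# wrist: inner finger tip corners etc
A=[('deck NL(-170,115)',322,84,.07),('deck NR(-170,-115)',197,223,.07),('railL near',258,163,.08),('railL far',352,250,.08),('railR near',216,209,.08),('railR far',312,290,.08),('pin',428,212,.128),('tub FL',520,283,.08),('knob',265,224,.115),('knob',265,224,.122)]
for n,u,v,z in A: print(n,wonz(u,v,z).round(4))
print('tri tips', tri((308,105),(298,84)))
im=cv2.imread('pics/sd1.png')[0:100,260:400];a=cv2.resize(im,None,fx=4,fy=4,interpolation=cv2.INTER_CUBIC)
im=cv2.imread('pics/sc1.png')[20:120,260:400];b=cv2.resize(im,None,fx=4,fy=4,interpolation=cv2.INTER_CUBIC)
cv2.imwrite('pics/tipa.png',a);cv2.imwrite('pics/tipb.png',b)
im=cv2.imread('pics/w1.png')[70:320,120:530];cv2.imwrite('pics/w1c.png',cv2.resize(im,None,fx=1.95,fy=1.95,interpolation=cv2.INTER_CUBIC))
E
```

```text
[315.61809958 112.51397116] [322.15445859 101.8463646 ]
deck NL(-170,115) [0.4574 0.0935 0.07  ]
deck NR(-170,-115) [ 0.4489 -0.1286  0.07  ]
railL near [ 0.4589 -0.0198  0.08  ]
railL far [ 0.6172 -0.0265  0.08  ]
railR near [ 0.4557 -0.0954  0.08  ]
railR far [ 0.6165 -0.1002  0.08  ]
pin [0.627  0.0638 0.128 ]
tub FL [0.8129 0.0818 0.08  ]
knob [ 0.507  -0.0621  0.115 ]
knob [ 0.5059 -0.0602  0.122 ]
tri tips [0.52910626 0.00952315 0.3329934 ]
```

View pics/tipa.png

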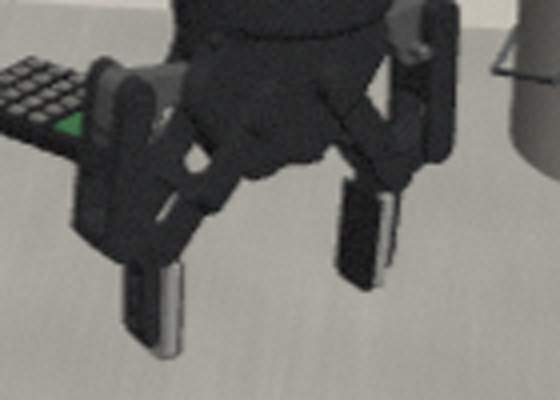

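View pics/tipb.png

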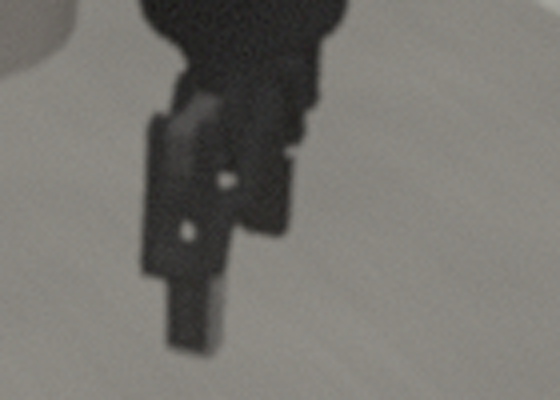

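View pics/w1c.png

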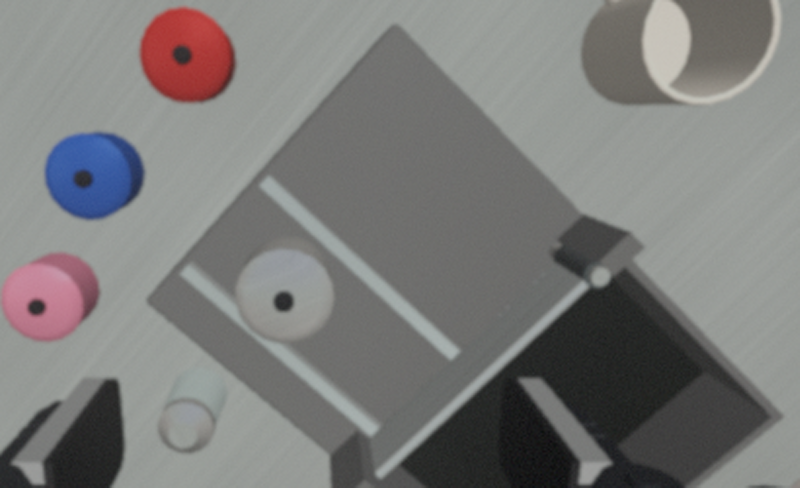

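```bash
python3 - <<'E'
from h import *
c,R,p,H=wr()
print(R.round(3))
for y in(-.0425,-.057,.0425,.057):
  for z in(0,-.013,-.03,-.04):
    w=p+R@np.array([0,y,z]);print(y,z,w.round(3),proj('scene',w).round(1),proj('side',w).round(1))
for a,b in(((307.5,108),(300,88.7)),((306,108),(297,88)),):
    t=tri(a,b);print(t,(R.T@(t-p)).round(4))
t=wonz
# wrist: tip corner pixel as rays in tool frame
for u,v in((182,265),(152,265),(378,265),(404,265)):
    d=H[:3,:3]@np.array([(u-c['cx'])/c['fx'],(v-c['cy'])/c['fy'],1]);o=H[:3,3]
    for z in(-.013,-.03,-.04,-.05): print((u,v),z,(o+d*(z-o[2])/d[2]).round(4))
E
```

```text
[[-0.651  0.759 -0.001]
 [ 0.759  0.651 -0.   ]
 [ 0.    -0.    -1.   ]]
-0.0425 0 [ 0.462 -0.05   0.287] [323.3  98.9] [344.   93.9]
-0.0425 -0.013 [ 0.462 -0.05   0.3  ] [323.7  92.4] [344.8  86.6]
-0.0425 -0.03 [ 0.462 -0.05   0.317] [324.2  83.6] [345.8  76.8]
-0.0425 -0.04 [ 0.462 -0.05   0.327] [324.5  78.4] [346.4  70.8]
-0.057 0 [ 0.451 -0.059  0.287] [325.8  94.5] [351.2  91.3]
-0.057 -0.013 [ 0.451 -0.059  0.3  ] [326.2  88. ] [352.1  84. ]
-0.057 -0.03 [ 0.451 -0.059  0.317] [326.7  79.2] [353.2  74.2]
-0.057 -0.04 [ 0.451 -0.059  0.327] [327.1  74. ] [353.9  68.3]
0.0425 0 [0.526 0.006 0.287] [307.4 127.1] [299.4 110.1]
0.0425 -0.013 [0.526 0.006 0.3  ] [307.7 120.4] [299.5 102.7]
0.0425 -0.03 [0.526 0.006 0.317] [307.9 111.5] [299.8  92.7]
0.0425 -0.04 [0.526 0.006 0.327] [308.1 106.1] [300.   86.6]
0.057 0 [0.537 0.015 0.287] [304.5 132.3] [291.3 113. ]
0.057 -0.013 [0.537 0.015 0.3  ] [304.7 125.6] [291.4 105.6]
0.057 -0.03 [0.537 0.015 0.317] [304.9 116.7] [291.5  95.5]
0.057 -0.04 [0.537 0.015 0.327] [305.1 111.3] [291.6  89.5]
[0.52647871 0.00413392 0.32289482] [-0.0012  0.0415 -0.0356]
[0.53056941 0.00636962 0.32532067] [-0.0022  0.046  -0.038 ]
(182, 265) -0.013 [-0.0044 -0.052  -0.013 ]
(182, 265) -0.03 [ 0.0033 -0.0464 -0.03  ]
(182, 265) -0.04 [ 0.0078 -0.0432 -0.04  ]
(182, 265) -0.05 [ 0.0123 -0.0399 -0.05  ]
(152, 265) -0.013 [-0.0044 -0.0679 -0.013 ]
(152, 265) -0.03 [ 0.0033 -0.0606 -0.03  ]
(152, 265) -0.04 [ 0.0078 -0.0563 -0.04  ]
(152, 265) -0.05 [ 0.0123 -0.0521 -0.05  ]
(378, 265) -0.013 [-0.0044  0.0519 -0.013 ]
(378, 265) -0.03 [ 0.0033  0.0463 -0.03  ]
(378, 265) -0.04 [ 0.0079  0.043  -0.04  ]
(378, 265) -0.05 [ 0.0124  0.0397 -0.05  ]
(404, 265) -0.013 [-0.0043  0.0657 -0.013 ]
(404, 265) -0.03 [ 0.0033  0.0586 -0.03  ]
(404, 265) -0.04 [ 0.0079  0.0544 -0.04  ]
(404, 265) -0.05 [ 0.0124  0.0502 -0.05  ]
```

Wrist view: the steel pot's knob is at (265,224), the rails start at (258,163) and (216,209), and the pin is at (428,212). It fits station origin ≈ (0.622, −0.024) with yaw −2.25°. In all three cameras the open fingertips sit about 38 mm behind the TCP, which is more than I expected, so I'll descend in stages and check.

Request:
servo_tool(
  increments=[
    {"slide": [0.001,-0.003,0.04],"spin": 0},
    {"slide": [0,0,0.04],"spin": 0},
    {"slide": [0,0,0.04],"spin": 0},
    {"slide": [0,0,0.03],"spin": 0},
    {"slide": [0,0,0.01],"spin": 0},
    {"slide": [0,0,0],"spin": 0},
  ],
)

```text
clock: 3.8
position: [0.4907, -0.023, 0.1266]
ee_rot: [-0.001, 0.418, 0.908, -0.0]
contact_force: [-0.3, -0.1, -0.1]
width: 0.0856
```

```bash
python3 - <<'E'
from h import *
s=manip.get_state();print(s['clock'],s['position'],s['ee_rot'],s['contact_force'])
np.savez('w2.npz',p=s['position'],q=s['ee_rot'])
a=eyes.get_image('scene');b=eyes.get_image('side');w=eyes.get_image('wrist')
cv2.imwrite('pics/sc2.png',a);cv2.imwrite('pics/sd2.png',b);cv2.imwrite('pics/w2.png',w)
a=cv2.resize(a[60:260,200:400],None,fx=2.9,fy=2.9,interpolation=cv2.INTER_CUBIC);b=cv2.resize(b[60:260,200:400],None,fx=2.9,fy=2.9,interpolation=cv2.INTER_CUBIC)
cv2.imwrite('pics/c2a.png',a);cv2.imwrite('pics/c2b.png',b)
E
```

```text
3.8 [ 0.49065134 -0.02303102  0.12657601] [-1.39536266e-03  4.17942707e-01  9.08472232e-01 -3.88443740e-04] [-0.260897   -0.09657026 -0.07676233]
```

View pics/c2a.png

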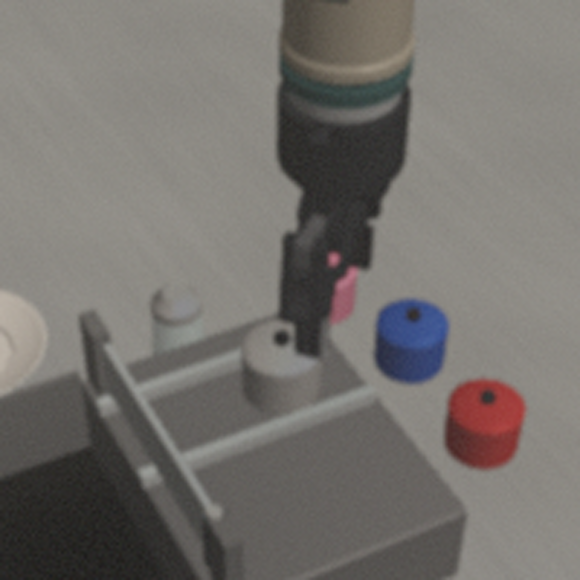

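View pics/c2b.png

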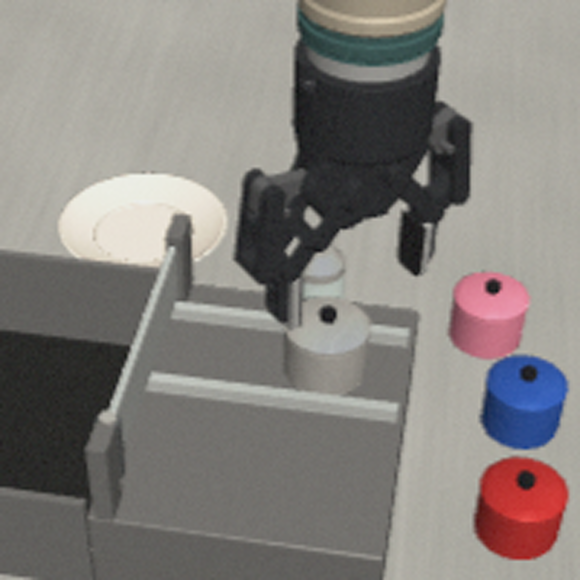

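View pics/w2.png

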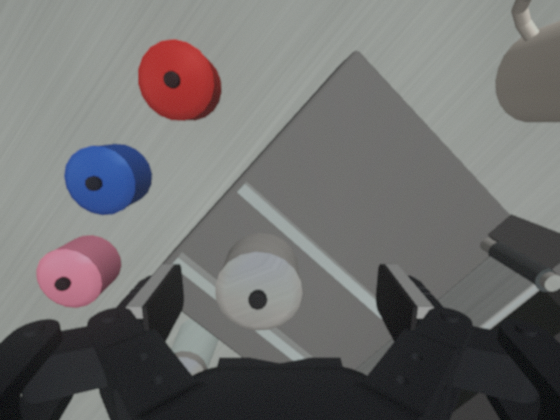

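```bash
cat >> h.py <<'E'
P0=np.array([.622,-.0243]);YAW=np.radians(-2.25)
def st(w):
    c,s=np.cos(YAW),np.sin(YAW);d=np.array(w)[:2]-P0;return (np.array([c*d[0]+s*d[1],-s*d[0]+c*d[1]])*1000).round(1)
E
python3 - <<'E'
from h import *
c,R,p,H=wr('w2.npz')
for a,b in(((306.2,182.4),(297.6,171)),):
    t=tri(a,b);print(t,(R.T@(t-p)).round(4))
print('tool',st(p),'yaw',np.degrees(np.arctan2(R[1,1],R[0,1])))
for z in(.113,.115,.120): print('knob',st(wonz(257.5,299,z,'w2.npz')))
A=[('deck NL(-170,115)',357,51,.07),('railL near',240,188,.08),('railR near',181,256,.08),('pin',550,280,.128)]
for n,u,v,z in A: print(n,st(wonz(u,v,z,'w2.npz')))
for y,x in((-.043,-.011),(-.043,.011),(-.056,-.011),(.056,-.011),(.056,.011),(.075,0)):
    print(x,y,st(p+R@np.array([x,y,0])))
E
```

```text
[0.52659132 0.00789664 0.16673109] [ 0.0002  0.0473 -0.0402]
tool [-131.3   -3.9] yaw 40.59052331735898
knob [-114.7  -42.9]
knob [-115.3  -41.9]
knob [-117.   -39.5]
deck NL(-170,115) [-172.1  112.5]
railL near [-168.8   -3.7]
railR near [-167.3  -70.4]
pin [-4.7 88. ]
-0.011 -0.043 [-155.3  -41.2]
0.011 -0.043 [-170.3  -25.1]
-0.011 -0.056 [-164.9  -50. ]
-0.011 0.056 [-82.8  26.1]
0.011 0.056 [-97.7  42.3]
0 0.075 [-76.3  47.1]
```

Tips are again about 40 mm behind the TCP, at z ≈ 0.167. The pushing corner is about 11 mm behind the pot's rear and near lane-mid in y. Lowering the rest carefully.

Request:
servo_tool(
  increments=[
    {"slide": [0,0,0.03],"spin": 0},
    {"slide": [0,0,0.02],"spin": 0},
    {"slide": [0,0,0.005],"spin": 0},
    {"slide": [0,0,0.005],"spin": 0},
    {"slide": [0,0,0],"spin": 0},
  ],
)

```text
clock: 4.45
position: [0.4923, -0.0233, 0.0684]
ee_rot: [0.001, 0.418, 0.909, 0.0]
contact_force: [0.3, 0.6, 0.3]
width: 0.0852
```

Request:
servo_tool(
  increments=[
    {"slide": [0,0,0.004],"spin": 0},
    {"slide": [0,0,0.004],"spin": 0},
    {"slide": [0,0,0],"spin": 0},
  ],
)

```text
clock: 4.75
position: [0.4913, -0.0231, 0.0594]
ee_rot: [-0.0, 0.418, 0.909, -0.0]
contact_force: [-0.3, -0.1, -0.4]
width: 0.0854
```

```bash
python3 - <<'E'
from h import *
s=manip.get_state();print(s['clock'],s['position'],s['ee_rot'],s['contact_force'])
np.savez('w3.npz',p=s['position'],q=s['ee_rot'])
a=eyes.get_image('scene');b=eyes.get_image('side')
cv2.imwrite('pics/sc3.png',a);cv2.imwrite('pics/sd3.png',b)
a=cv2.resize(a[130:260,230:360],None,fx=3,fy=3,interpolation=cv2.INTER_CUBIC);b=cv2.resize(b[110:240,220:350],None,fx=3,fy=3,interpolation=cv2.INTER_CUBIC)
cv2.imwrite('pics/c3.png',np.hstack([a,b]))
E
```

```text
4.75 [ 0.49128082 -0.02314361  0.05943254] [-1.45710843e-04  4.17571114e-01  9.08644230e-01 -8.31700379e-05] [-0.25038789 -0.08986066 -0.36041433]
```

View pics/c3.png

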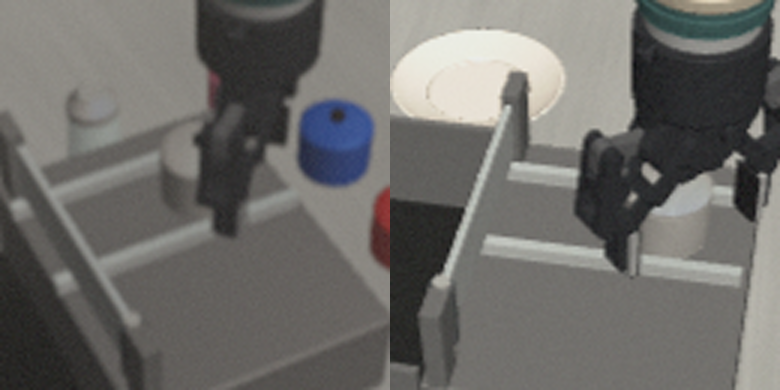

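```bash
python3 - <<'E'
from h import *
c,R,p,H=wr('w3.npz')
t=tri((305,208.3),(298.5,200.3));print(t,(R.T@(t-p)).round(4),st(t))
E
```

```text
[0.52399363 0.00265137 0.09229109] [-0.0017  0.0416 -0.0329] [-99.   23.1]
```

Request:
servo_tool(
  increments=[
    {"slide": [0,0,0.004],"spin": 0},
    {"slide": [0,0,0.004],"spin": 0},
    {"slide": [0,0,0],"spin": 0},
  ],
)

```text
clock: 5.15
position: [0.4909, -0.0231, 0.0509]
ee_rot: [-0.001, 0.418, 0.909, -0.0]
contact_force: [0.6, -0.1, -0.5]
width: 0.0855
```

Request:
servo_tool(
  increments=[
    {"slide": [0,0,0.004],"spin": 0},
    {"slide": [-0.0034,0.0037,0],"spin": 0},
    {"slide": [-0.0034,0.0037,0],"spin": 0},
    {"slide": [-0.0054,0.0059,0],"spin": 0},
    {"slide": [-0.0054,0.0059,0],"spin": 0},
    {"slide": [-0.0054,0.0059,0],"spin": 0},
    {"slide": [-0.0054,0.0059,0],"spin": 0},
    {"slide": [-0.0027,0.0029,0],"spin": 0},
  ],
)

```text
clock: 5.95
position: [0.5388, -0.0248, 0.0476]
ee_rot: [0.0, 0.418, 0.909, 0.0]
contact_force: [0.0, 0.1, -0.1]
width: 0.0854
```

```bash
cat > look.py <<'E'
from h import *
import sys
k=sys.argv[1]
s=manip.get_state();print(s['clock'],s['position'].round(4),s['contact_force'].round(2),st(s['position']))
np.savez(f'w{k}.npz',p=s['position'],q=s['ee_rot'])
a=eyes.get_image('scene');b=eyes.get_image('side');w=eyes.get_image('wrist')
for n,i in(('sc',a),('sd',b),('w',w)): cv2.imwrite(f'pics/{n}{k}.png',i)
a=cv2.resize(a[130:330,140:370],(460,400),interpolation=cv2.INTER_CUBIC);b=cv2.resize(b[90:270,140:370],(460,360),interpolation=cv2.INTER_CUBIC)
b=cv2.copyMakeBorder(b,0,40,0,0,cv2.BORDER_CONSTANT)
w2=cv2.resize(w,(340,255)); m=np.hstack([a[:,:],b])[:,:]
m=cv2.resize(m,(800,348));v=np.zeros((255,800,3),np.uint8);v[:,:340]=w2
cv2.imwrite(f'pics/m{k}.png',np.vstack([m,v])[:600])
E
python3 look.py 4
```

```text
5.95 [ 0.5388 -0.0248  0.0476] [ 0.04  0.11 -0.13] [-83.2  -3.8]
```

View pics/m4.png

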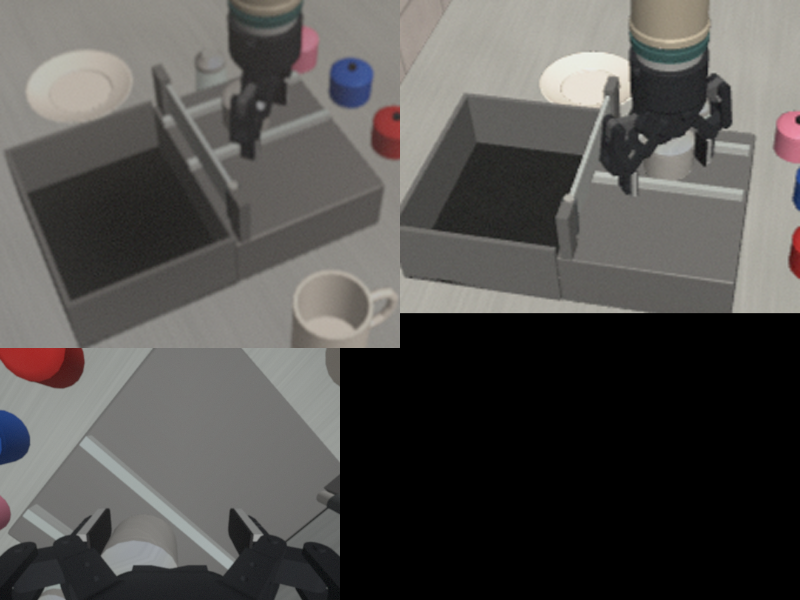

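The push is going well. The pot moves ahead of the rear finger in the lane, and the leading finger is just short of the flap. Next I let the leading finger open the flap.

Request:
servo_tool(
  increments=[
    {"slide": [-0.0034,0.0037,0],"spin": 0},
    {"slide": [-0.0034,0.0037,0],"spin": 0},
    {"slide": [-0.0034,0.0037,0],"spin": 0},
    {"slide": [-0.0034,0.0037,0],"spin": 0},
    {"slide": [-0.0034,0.0037,0],"spin": 0},
    {"slide": [-0.0034,0.0037,0],"spin": 0},
  ],
)

```text
clock: 6.7
position: [0.568, -0.0258, 0.0476]
ee_rot: [-0.0, 0.418, 0.909, -0.0]
contact_force: [0.1, -0.3, -0.2]
width: 0.0856
```

```bash
python3 look.py 5
```

```text
6.7 [ 0.568  -0.0258  0.0476] [ 0.15 -0.3  -0.16] [-53.9  -3.6]
```

View pics/m5.png

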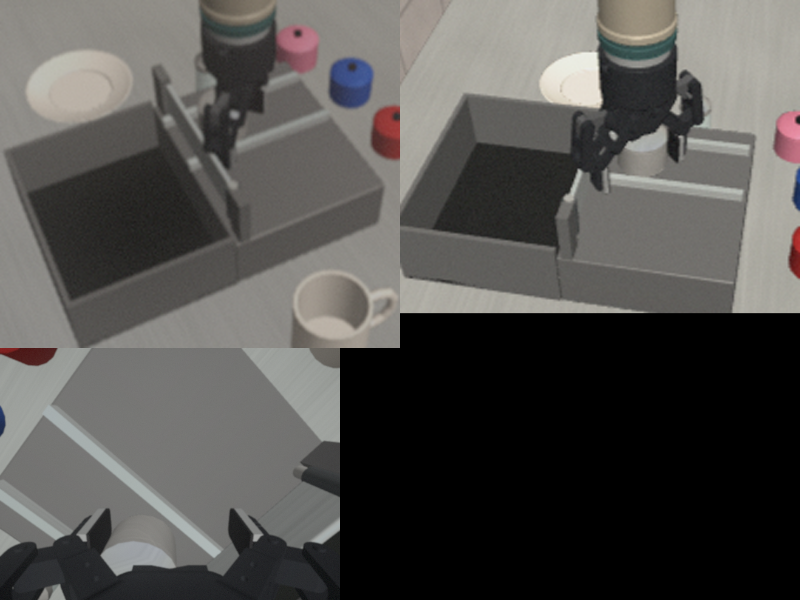

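Request:
servo_tool(
  increments=[
    {"slide": [-0.0027,0.0029,0],"spin": 0},
    {"slide": [-0.0027,0.0029,0],"spin": 0},
    {"slide": [0,0,0],"spin": 0},
  ],
)

```text
clock: 7.15
position: [0.5735, -0.0259, 0.0474]
ee_rot: [-0.002, 0.417, 0.909, -0.001]
contact_force: [-5.5, 0.8, 4.1]
width: 0.0855
```

```bash
python3 look.py 6; python3 - <<'E'
import cv2,numpy as np
a=cv2.imread('pics/sc6.png')[120:260,200:340];b=cv2.imread('pics/sd6.png')[90:230,200:340]
cv2.imwrite('pics/c6.png',np.hstack([cv2.resize(i,(400,400),interpolation=cv2.INTER_CUBIC) for i in(a,b)]))
E
```

```text
7.15 [ 0.5735 -0.0259  0.0474] [-5.48  0.78  4.08] [-48.4  -3.5]
```

View pics/c6.png

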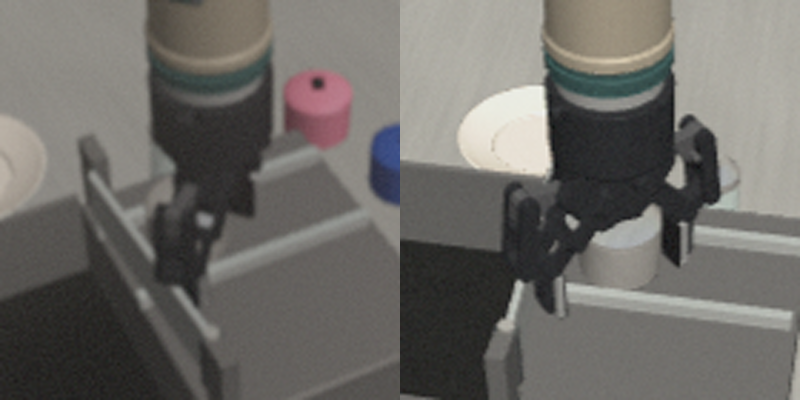

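View pics/w6.png

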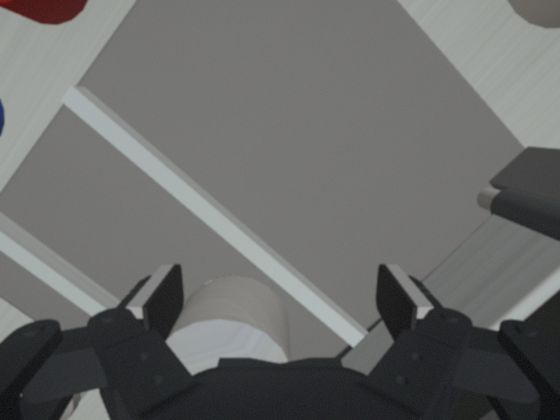

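The flap has started to open against the leading finger (about 5.5 N, spring-like), and the pot's front is still about 10 mm short of the flap line. Continuing.

Request:
servo_tool(
  increments=[
    {"slide": [-0.0034,0.0037,0],"spin": 0},
    {"slide": [-0.0034,0.0037,0],"spin": 0},
    {"slide": [0,0,0],"spin": 0},
  ],
)

```text
clock: 7.6
position: [0.5834, -0.0258, 0.0475]
ee_rot: [-0.002, 0.417, 0.909, -0.001]
contact_force: [-6.0, 0.8, 4.0]
width: 0.0856
```

```bash
python3 look.py 7; python3 - <<'E'
import cv2,numpy as np
a=cv2.imread('pics/sc7.png')[120:260,200:340];b=cv2.imread('pics/sd7.png')[90:230,200:340]
cv2.imwrite('pics/c7.png',np.hstack([cv2.resize(i,(400,400),interpolation=cv2.INTER_CUBIC) for i in(a,b)]))
E
```

```text
7.6 [ 0.5834 -0.0258  0.0475] [-6.02  0.85  4.01] [-38.5  -3. ]
```

View pics/c7.png

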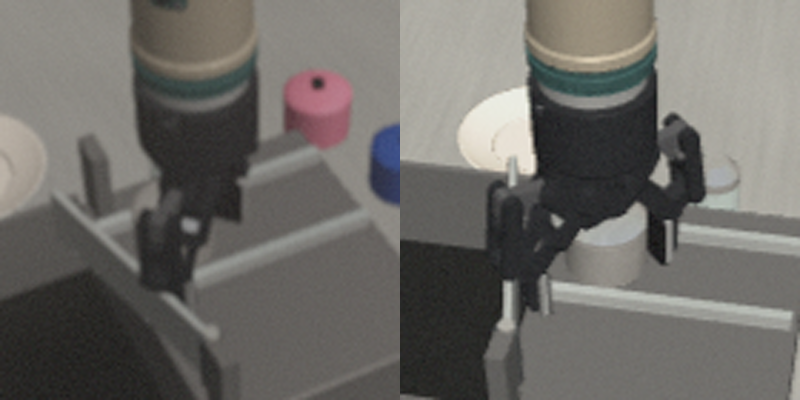

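View pics/w7.png

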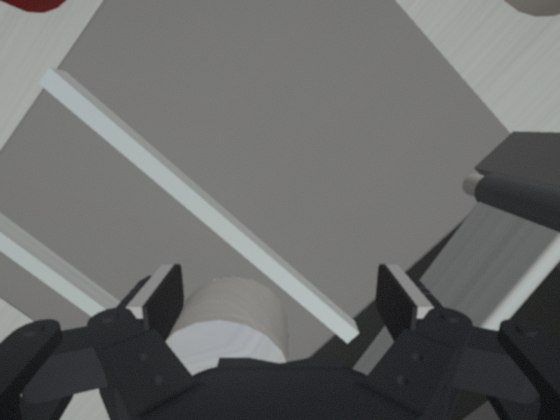

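The flap is open and swung well ahead of the pot. Continuing along the lane.

Request:
servo_tool(
  increments=[
    {"slide": [-0.0034,0.0037,0],"spin": 0},
    {"slide": [-0.0034,0.0036,0],"spin": 0},
    {"slide": [-0.0034,0.0036,0],"spin": 0},
    {"slide": [-0.0034,0.0036,0],"spin": 0},
    {"slide": [-0.0034,0.0037,0],"spin": 0},
    {"slide": [0,0,0],"spin": 0},
  ],
)

```text
clock: 8.35
position: [0.6081, -0.0262, 0.0481]
ee_rot: [-0.002, 0.417, 0.909, -0.0]
contact_force: [-7.7, 1.0, 7.5]
width: 0.0855
```

```bash
python3 look.py 8; python3 - <<'E'
import cv2,numpy as np
a=cv2.imread('pics/sc8.png')[120:260,200:340];b=cv2.imread('pics/sd8.png')[90:230,200:340]
cv2.imwrite('pics/c8.png',np.hstack([cv2.resize(i,(400,400),interpolation=cv2.INTER_CUBIC) for i in(a,b)]))
E
```

```text
8.35 [ 0.6081 -0.0262  0.0481] [-7.66  1.03  7.49] [-13.8  -2.5]
```

View pics/c8.png

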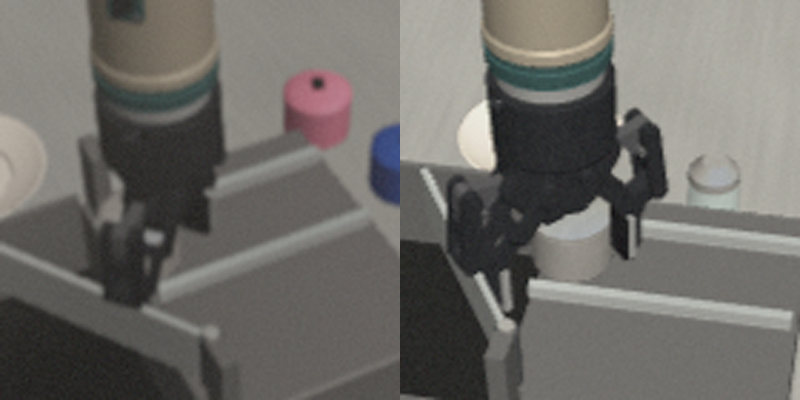

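View pics/w8.png

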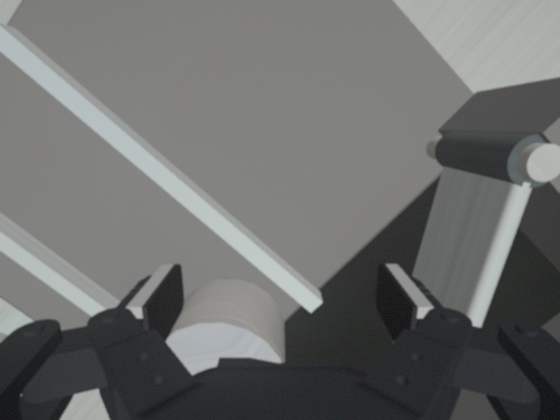

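Request:
servo_tool(
  increments=[
    {"slide": [-0.0037,0.0033,0],"spin": 0},
    {"slide": [-0.0037,0.0033,0],"spin": 0},
    {"slide": [-0.0034,0.0037,0],"spin": 0},
    {"slide": [-0.0034,0.0037,0],"spin": 0},
    {"slide": [-0.0034,0.0037,0],"spin": 0},
    {"slide": [0,0,0],"spin": 0},
  ],
)

```text
clock: 9.1
position: [0.6332, -0.0286, 0.0485]
ee_rot: [-0.002, 0.417, 0.909, -0.001]
contact_force: [-7.9, -0.7, 9.1]
width: 0.0856
```

```bash
python3 look.py 9; python3 - <<'E'
import cv2,numpy as np
a=cv2.imread('pics/sc9.png')[120:260,180:320];b=cv2.imread('pics/sd9.png')[90:230,180:320]
cv2.imwrite('pics/c9.png',np.hstack([cv2.resize(i,(400,400),interpolation=cv2.INTER_CUBIC) for i in(a,b)]))
E
```

```text
9.1 [ 0.6332 -0.0286  0.0485] [-7.9  -0.66  9.13] [11.4 -3.9]
```

View pics/c9.png

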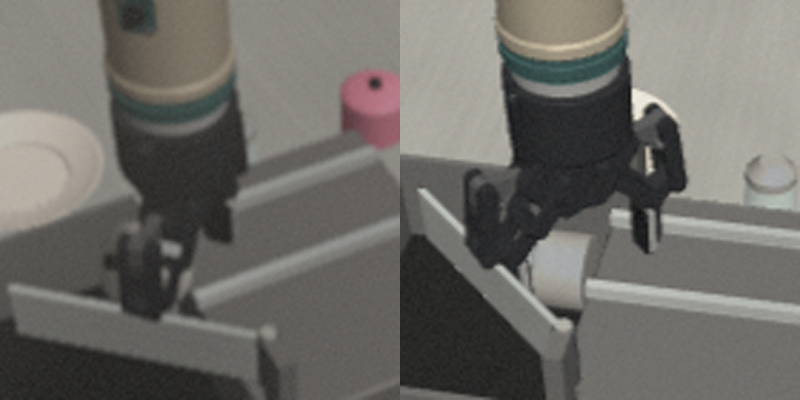

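View pics/w9.png

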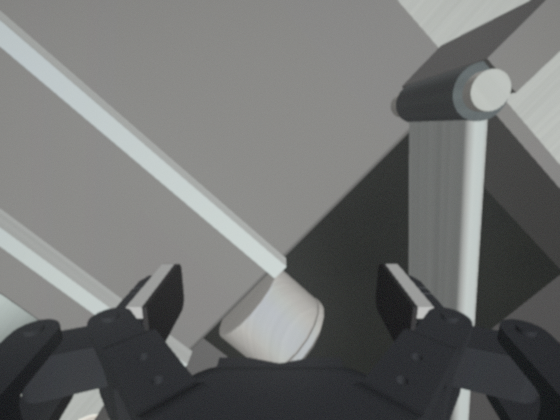

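The pot is tipping over the edge at wrist (270,320), and the flap is clear. I'll hold for a moment and look.

Request:
servo_tool(
  increments=[
    {"slide": [0,0,0],"spin": 0},
    {"slide": [0,0,0],"spin": 0},
    {"slide": [0,0,0],"spin": 0},
    {"slide": [0,0,0],"spin": 0},
  ],
)

```text
clock: 9.65
position: [0.6329, -0.0289, 0.0486]
ee_rot: [-0.002, 0.417, 0.909, -0.001]
contact_force: [-7.5, 0.1, 8.5]
width: 0.0853
```

```bash
python3 look.py 10; python3 - <<'E'
import cv2,numpy as np
a=cv2.imread('pics/sc10.png')[140:280,150:290];b=cv2.imread('pics/sd10.png')[90:230,160:300]
cv2.imwrite('pics/c10.png',np.hstack([cv2.resize(i,(400,400),interpolation=cv2.INTER_CUBIC) for i in(a,b)]))
E
```

```text
9.65 [ 0.6329 -0.0289  0.0486] [-7.47  0.1   8.52] [11.1 -4.1]
```

View pics/c10.png

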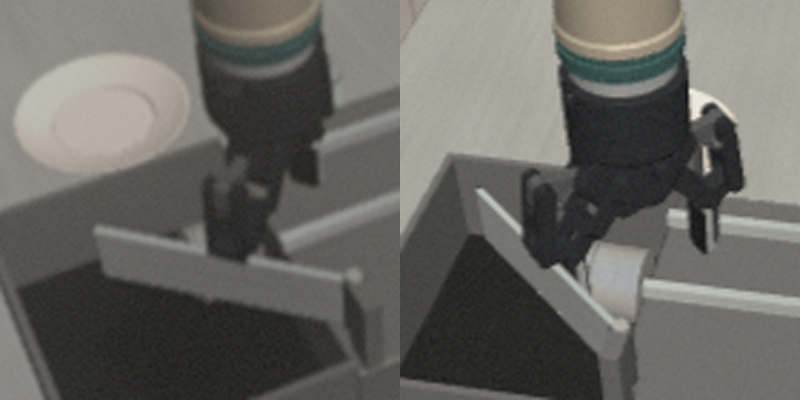

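View pics/w10.png

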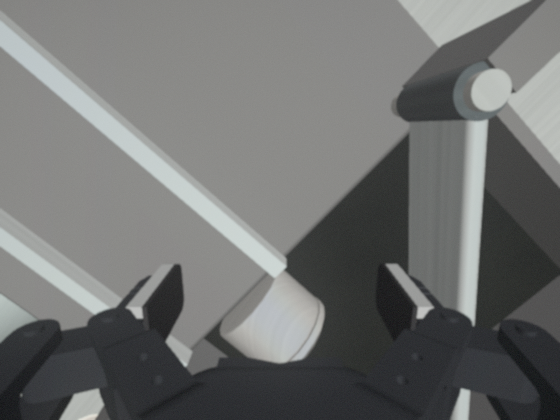

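```bash
python3 - <<'E'
from h import *
f=lambda u,v:(160+(u-400)/2.857,90+v/2.857)
for n,(u,v) in dict(topR=(645,248),topL=(595,242),botR=(635,315)).items():
    for z in(.03,.063,.09,.11): print(n,z,st(onz('side',*f(u,v),z)))
for n,(u,v) in dict(a=(275,275),b=(222,325),c=(300,357),d=(324,312)).items():
    for z in(.035,.063,.09): print(n,z,st(wonz(u,v,z,'w10.npz')))
E
```

```text
topR 0.03 [ 32.1 -89.5]
topR 0.063 [ 21.1 -53.9]
topR 0.09 [ 12.1 -24.7]
topR 0.11 [ 5.5 -3.1]
topL 0.03 [ 70.7 -89.2]
topL 0.063 [ 57.7 -53.6]
topL 0.09 [ 47.1 -24.5]
topL 0.11 [39.2 -2.9]
botR 0.03 [ 21.8 -19. ]
botR 0.063 [11.4 13. ]
botR 0.09 [ 2.8 39.2]
botR 0.11 [-3.5 58.7]
a 0.035 [ 24.6 -23.2]
a 0.063 [ 15.7 -12.9]
a 0.09 [ 7.1 -3. ]
b 0.035 [ 23.5 -73. ]
b 0.063 [ 14.8 -55.2]
b 0.09 [  6.3 -38. ]
c 0.035 [ 77.8 -55.9]
c 0.063 [ 60.8 -40.7]
c 0.09 [ 44.4 -26. ]
d 0.035 [ 65.4 -20.7]
d 0.063 [ 50.3 -10.8]
d 0.09 [35.7 -1.2]
```

The pot now lies on its side on the tub floor, at about station x 20–65, y −45. Its top is at about z 63 mm, below the flap's underside at 84 mm. I'll back straight out along the lane so the flap follows shut.

Request:
servo_tool(
  increments=[
    {"slide": [0.0054,-0.0059,0],"spin": 0},
    {"slide": [0.0068,-0.0073,0],"spin": 0},
    {"slide": [0.0068,-0.0073,0],"spin": 0},
    {"slide": [0.0068,-0.0073,0],"spin": 0},
    {"slide": [0.0068,-0.0073,0],"spin": 0},
    {"slide": [0.0068,-0.0073,0],"spin": 0},
    {"slide": [0.0068,-0.0073,0],"spin": 0},
    {"slide": [0.0068,-0.0073,0],"spin": 0},
  ],
)

```text
clock: 10.6
position: [0.5575, -0.0262, 0.0478]
ee_rot: [0.001, 0.418, 0.909, 0.0]
contact_force: [-0.3, 1.3, 0.6]
width: 0.0855
```

Request:
servo_tool(
  increments=[
    {"slide": [0.0068,-0.0073,0],"spin": 0},
    {"slide": [0.0068,-0.0073,0],"spin": 0},
    {"slide": [0.0068,-0.0073,0],"spin": 0},
    {"slide": [0.0068,-0.0073,0],"spin": 0},
    {"slide": [0,0,0],"spin": 0},
  ],
)

```text
clock: 11.1
position: [0.5157, -0.0242, 0.0474]
ee_rot: [-0.001, 0.418, 0.909, -0.0]
contact_force: [0.1, -0.1, 0.3]
width: 0.0858
```

```bash
python3 look.py 11
```

```text
11.1 [ 0.5157 -0.0242  0.0474] [ 0.13 -0.06  0.31] [-106.2   -4.1]
```

View pics/m11.png

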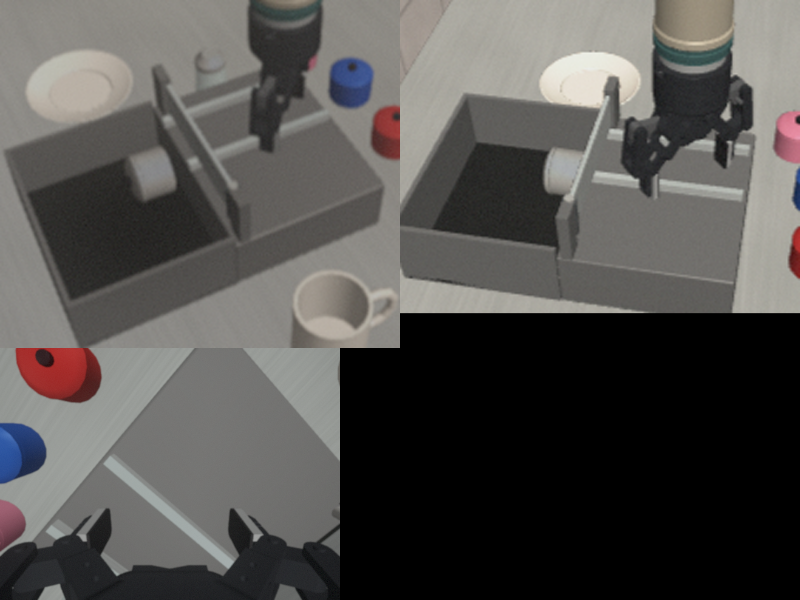

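The pot lies in the tub at scene-mosaic (152,175), and the flap is shut with no force on the tool. Now straight up and clear.

Request:
servo_tool(
  increments=[
    {"slide": [0,0,-0.02],"spin": 0},
    {"slide": [0,0,-0.04],"spin": 0},
    {"slide": [0,0,-0.04],"spin": 0},
    {"slide": [0,0,-0.04],"spin": 0},
    {"slide": [0,0,-0.04],"spin": 0},
    {"slide": [0,0,-0.04],"spin": 0},
    {"slide": [0,0,-0.02],"spin": 0},
    {"slide": [0,0,0],"spin": 0},
  ],
)

```text
clock: 12.05
position: [0.5202, -0.0249, 0.2913]
ee_rot: [0.004, 0.418, 0.909, 0.001]
contact_force: [-0.5, -0.1, -0.7]
width: 0.0854
```

```bash
python3 look.py 12
```

```text
12.05 [ 0.5202 -0.0249  0.2913] [-0.54 -0.07 -0.71] [-101.7   -4.6]
```

View pics/sc12.png

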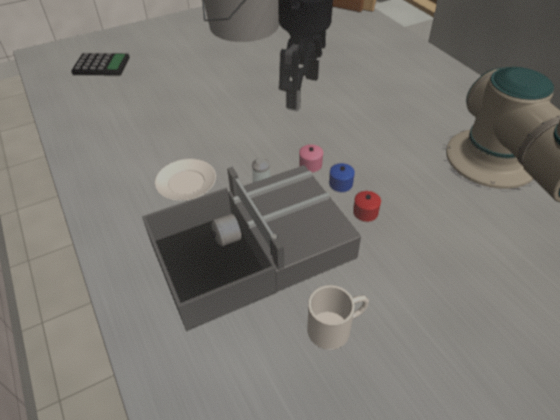

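View pics/sd12.png

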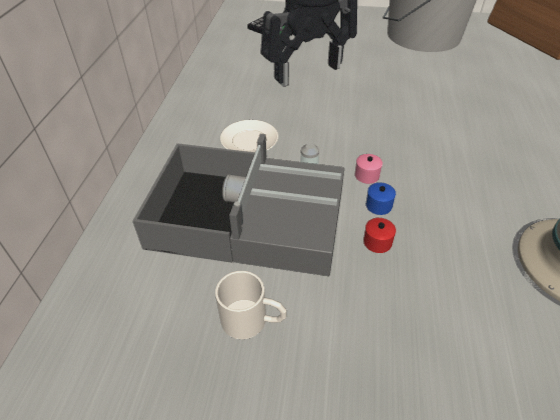

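The last pictures show the pot in the tub (scene (226,230), side (234,189)) and the flap shut. The mug, shaker, saucer and look-alikes sit at the same pixels as at the start, and the arm is clear. Settling briefly, then handing in.

Request:
servo_tool(
  increments=[
    {"slide": [0,0,0],"spin": 0},
    {"slide": [0,0,0],"spin": 0},
    {"slide": [0,0,0],"spin": 0},
  ],
)

```text
clock: 12.5
position: [0.5173, -0.0245, 0.2866]
ee_rot: [-0.001, 0.418, 0.909, -0.0]
contact_force: [-0.3, -0.2, -1.3]
width: 0.0855
```

```bash
python3 -c "
from rig import manip
print(manip.get_state()['contact_force'],manip.sign_off())"
```

```text
the job is handed in; nothing more can be done
[-0.31455155 -0.17441723 -1.27258526] None
```

The pot is in the tub and the flap is shut behind it. I handed the job in at about 12.5 s of the 37 s allowed.

- **How it went:** I kept the gripper open at about 43° to the lane and slid it straight along. The leading finger opened the flap and held it while the other finger pushed the pot from behind and over the edge. The flap was already open before the pot reached it, and the pot was never pinched or lifted. I then backed out so the flap closed, and raised the arm clear.
- **Last checks:** The pot lies on its side on the tub floor at about station x 20–65, y −45 mm. The mug, shaker, saucer and the coloured look-alikes show no movement. Nothing touches the tool, and the highest force in any reading was about 12 N.
- **What disagreed:**
  - **Fingertips:** the open fingertips looked 35–40 mm behind the TCP rather than the stated 13 mm. I set the height by the cameras.
  - **Flap contact:** an upward force of up to 9 N while holding the flap suggests part of the contact was higher on the finger, at the flap's top edge, rather than at the very tip.
  - **Station position:** it differed between cameras by about 3–5 mm along x. That did not affect the result.

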